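# Lock the potter's wheel with the T-key

## Robot

A 6-joint arm with a two-finger parallel gripper is mounted at the origin on the work surface. World frame = base frame: x ahead of the robot, y to its left, z up, the work surface at z = 0. Lengths are in m, angles in rad, forces in N, time in s.
With the tool pointing down it reaches from about 0.325 to 0.85 m from the base axis. Payload 15.5 kg.
Tool frame: the origin (TCP) lies at the very end of the fingers, on their centre line; the grasp point (between the pads) lies arm.grip_depth behind it (arm.grip_depth is the distance from the TCP to the grasp point, in m); z points along the fingers, x is the direction in which the jaws open and shut, and the axes are right-handed (so a half turn about z gives the same grasp; the last joint's range is limited). The gripper opens to 91 mm and grips with 3 to 60 N. Pads are 32 mm wide; open, the fingers measure 118 mm over their backs; the gripper's body (76 mm by 178 mm) begins 60 mm behind the grasp point.
Start: joints at [1.155, 0.494, 1.345, -0, 1.302, -0.096], TCP at [0.197, 0.593, 0.191] pointing down, gripper open.
Joint ranges: [-2.91, 2.91], [-0.82, 2.16], [0.22, 2.67], [-1.22, 4.37], [0.12, 2.79], [-3.08, 3.08]. Speed limits (rad/s): [1.89, 1.89, 2.57, 3.01, 3.01, 3.01].

## Interface

Orientations are given as a rotation vector (axis times angle).
In Python, from rig import arm, get_image, ticket gives the robot as it stands. The module is installed in compiled form; this text tells all that it offers.
- The arm moves only by the shell command python3 -m pendant 'ROWS'. ROWS is JSON, a list of rows, each an object of numbers: "hand": the closure, from 0 (fully open) to 1 (shut); "tx", "ty", "tz": the shift along the tool's x, y, z in m; "spin": the turn about the tool's z in rad. In form: [{"hand": .., "tx": .., "ty": .., "tz": .., "spin": ..}, ...]. A call has 1 to 8 rows; each row is the pose to reach, as a shift and turn from the pose commanded when the call began, along the tool's axes at that moment; what a row does not reach only later rows make up. A row lasts 1/12 s, in which the tool goes at most 41.7 mm and 7.16 degrees, less where a joint would pass 70% of its speed; a pose out of reach is approached as far as the arm can. A call with a gripper value outside its range is refused whole. The fingers move at their own pace and stop on an object; the grip force is fixed at half the most. Time passes only in rows, so rows that repeat a pose let the fingers close. It gives the time, the measured TCP pose, the force and the opening at its end, in the units of the state.
- arm.sense(): the state, without advancing time (a new reading comes with each control period).
- get_image(name): name is "side" or "top" or "wrist"; returns a dict with "img" (420x560x3 uint8, red, green, blue), "depth" (420x560 float32, m along the optical axis (not along the pixel's ray), 0 where there is no reading), "fx", "fy", "cx", "cy" (pixels), "cam_to_world" (4x4, takes a point from camera to world coordinates). Camera axes: x right, y down, z forward; pixel columns grow to the right and rows downward; lengths in m; the calibration is good to about 2 mm. A picture is of the moment at which its call begins.
- ticket.close_job(): hands the job in, once; it reports no verdict.
The state is a dict: "time_s": time; "joint_positions": joint angles; "dq": joint speeds; "tau": joint torques, N m; "eef_pos": TCP position; "orientation": TCP orientation; "ft_force": force on the tool from outside, world axes, zero at the start; "ft_torque": the same for the moment, N m; "width": opening from 0.0 (shut) to 1.0 (fully open).
Only numpy, scipy, OpenCV 4.12 (cv2) and the standard library are available. Lean on these libraries where they do the work, as an engineer would, in place of code of your own. Each camera call takes 0.05 s, during which the arm holds its last target.

## Task

Lock the potter's wheel for cleaning: take the T-key from its clay pot, put its foot into the lock well in the middle of the wheel head, and turn it while pressing down firmly until it drops in and its collar sinks level with the head. Then turn it clockwise to its stop, so that its handle lies in line with the two ribs on the head, and leave it standing there, released. Leave the pottery around it where it is.

Things in the scene. Friction and masses are not known exactly. Their poses are not given: they have to be found in the camera images.
- key_grip (a point): centre of the T-key's wooden crossbar, where to grip it: 90 mm long (x), 14 mm thick (y), 25 mm tall (z). z is up along the 16 mm round steel shank. A round steel collar, 42 mm across, has its top 65.5 mm and its underside 77.5 mm below this point. The key is 120 mm long, about 0.28 kg, the same if turned half round, and starts loose and upright in its pot.
- key_foot (a point): lower end of the T-key, 107.5 mm below the crossbar's centre. The foot is a flat steel blade 40 mm wide (x, parallel to the crossbar), 10 mm thick (y) and 30 mm tall, below the collar; same axes as the crossbar.
- key_pot: fixed unglazed clay pot that holds the key upright, 72 mm across, 45 mm tall, with a round hole about 47 mm across and 40 mm deep; origin under its centre
- lock_mouth (a point): centre of the round mouth of the lock well (47 mm across, 43 mm deep), level with the wheel head's top; z up, x along the two dark ribs on the head (the locked line). With the key's foot resting on the rotor the crossbar's centre is 80 mm above this point, and the collar stands 3 mm clear of the head; dropped in, 64 mm above it, the collar's top 1 mm below the head.
- rotor_top (a point): centre of the lock rotor's top, 27 mm below the mouth, axes as the mouth's. Its slot, 14.5 mm wide, 16 mm deep and as long as the well is wide, takes the blade only within about 6 degrees of its direction. That is not given: 30 to 75 degrees anticlockwise (from above) of the ribs at the start. The rotor is stiff (0.35 N m), stays where left; clockwise it stops hard with the crossbar about in line (3 degrees).
- wheel: table-top potter's wheel, fixed; origin on the table under the well's axis, x along the ribs. Head: plain metal disc 200 mm across, top 125 mm above the table; round it a white splash pan 310 mm across, rim 112 mm above the table; base 260 mm square. A stiff plate fills the lock slot to 2 mm below the rotor's top: it gives way under 6 N, more than the key weighs, and stays down.
- crock: a white stoneware crock with wooden modelling tools standing in it, 84 mm across, 190 mm tall with the tools; origin under its centre; leave it alone
- bowl: a fired clay bowl, 110 mm across, 55 mm tall; origin under its centre; leave it alone
- mug: a white mug, 80 mm across, 90 mm tall; origin under its centre; leave it alone
Things that resemble listed ones, but are neither listed nor needed, are in the scene too. Leave any pink or yellow look-alike of the part that bears key_grip alone.

How it is judged:
By the outcome, as a careful person would: the job done as asked, in the order asked, and still so for the second after the job is handed in, with the robot touching nothing.
It also fails if it takes over 51 s, if anything falls off the work surface, if the arm or the gripper's body presses on something with over 40 N, if the wrist force passes 120 N, or if a joint passes its speed limit or range.

## Working session

There is one attempt and no reset: what is moved stays moved. The work goes in short steps, Python scripts to look and compute and a shell command to move; the robot and the scene stay as the last step left them, time stands still between calls to the robot, and variables do not carry over. Pictures are saved under pics/ and viewed, and the job is handed in when it is done.

```bash
mkdir -p pics
cat > h.py <<'E'
import numpy as np, cv2
from rig import arm, get_image, ticket
def snap(n,f):
    d=get_image(n); np.savez('%s.npz'%f,**{k:np.array(v) for k,v in d.items()})
    cv2.imwrite('pics/%s.png'%f,d['img'][:,:,::-1]); return d
def world(d,u,v,z=None):
    u=np.asarray(u,float);v=np.asarray(v,float)
    zz=d['depth'][v.astype(int),u.astype(int)]
    r=np.stack([(u-d['cx'])/d['fx'],(v-d['cy'])/d['fy'],np.ones_like(u)],-1)
    T=d['cam_to_world']
    if z is not None:
        w=r@T[:3,:3].T; s=(z-T[2,3])/w[...,2]; return T[:3,3]+w*s[...,None]
    return (r*zz[...,None])@T[:3,:3].T+T[:3,3]
E
python3 - <<'E'
from h import *
for n in('top','side','wrist'): snap(n,n+'0')
s=arm.sense(); print(s, arm.grip_depth)
E
```

```text
{'time_s': 0.15, 'joint_positions': array([ 1.15447583e+00,  4.94064226e-01,  1.34596746e+00, -2.63503616e-05,
        1.30251676e+00, -9.54670457e-02]), 'dq': array([-0.00033028, -0.00252735, -0.00392422, -0.00070331, -0.00106061,
       -0.00089316]), 'tau': array([-1.99361398e-04, -8.79200649e+01, -3.82047844e+01,  7.04995519e-02,
        5.01894183e-02, -1.23090322e-04]), 'eef_pos': array([0.19697012, 0.59282194, 0.1903677 ]), 'orientation': array([ 2.54735233e+00,  1.83777799e+00, -1.27540412e-03]), 'ft_force': array([ 0.02114249, -0.3146193 ,  0.29043294]), 'ft_torque': array([-0.00892501,  0.02684788,  0.04194156]), 'width': 1.001780898153323} 0.0188
```

View pics/top0.png

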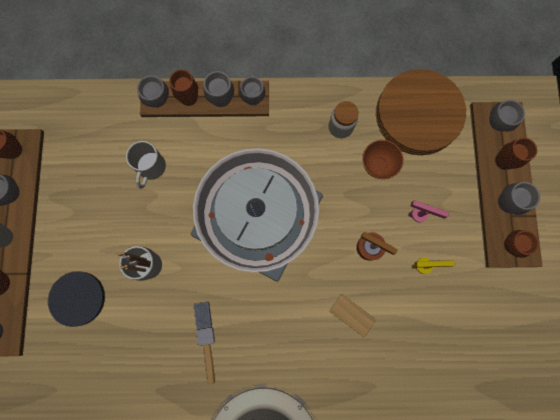

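View pics/side0.png

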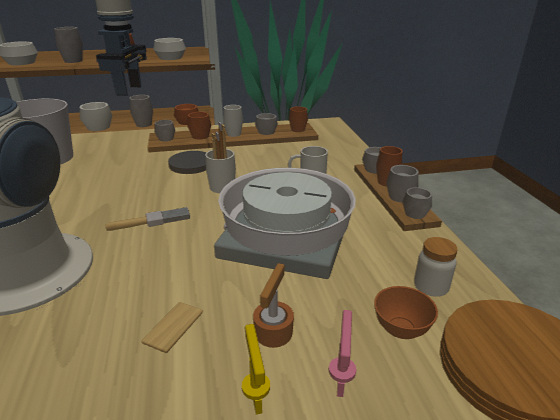

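View pics/wrist0.png

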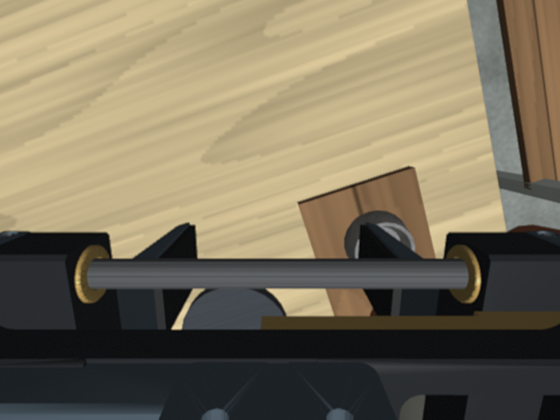

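Run:
```python
from h import *
d=dict(np.load('top0.npz')); 
a=d['img'][215:285,330:470,::-1]; b=d['img'][145:275,190:325,::-1]
cv2.imwrite('pics/cropk.png',cv2.resize(a,None,fx=5,fy=5,interpolation=cv2.INTER_CUBIC))
cv2.imwrite('pics/cropw.png',cv2.resize(b,None,fx=4.4,fy=4.4,interpolation=cv2.INTER_CUBIC))
H,W=d['depth'].shape
v,u=np.mgrid[:H,:W]; P=world(d,u,v)
np.set_printoptions(precision=4,suppress=True)
print(d['cam_to_world'],d['fx'])
# key crossbar
m=(u>355)&(u<402)&(v>228)&(v<262)&(d['depth']>0)
z=P[...,2]; print(np.sort(z[m])[-300::20])
zt=np.percentile(z[m],99.5); mm=m&(z>zt-0.03)
uv=np.stack([u[mm],v[mm]],-1).astype(np.float32)
print(mm.sum(), cv2.minAreaRect(uv), zt)
Q=P[mm]; print(cv2.minAreaRect((Q[:,:2]*1000).astype(np.float32)), Q.mean(0))
```

```text
[[-0.0094 -0.9833  0.182   0.3724]
 [-0.9999  0.0085 -0.0056 -0.0344]
 [ 0.0039 -0.182  -0.9833  1.1299]
 [ 0.      0.      0.      1.    ]] 424.7631359736793
[0.0625 0.1033 0.1101 0.1161 0.1209 0.1222 0.1233 0.1238 0.1243 0.1249
 0.1254 0.1256 0.1261 0.1266 0.1271]
283 ((378.179931640625, 243.16262817382812), (38.94117736816406, 8.0), 28.07248878479004) 0.12791667821702585
((484.23248291015625, -282.79046630859375), (89.45124053955078, 15.640961647033691), 60.2537841796875) [ 0.4835 -0.2817  0.122 ]
```

View pics/cropk.png

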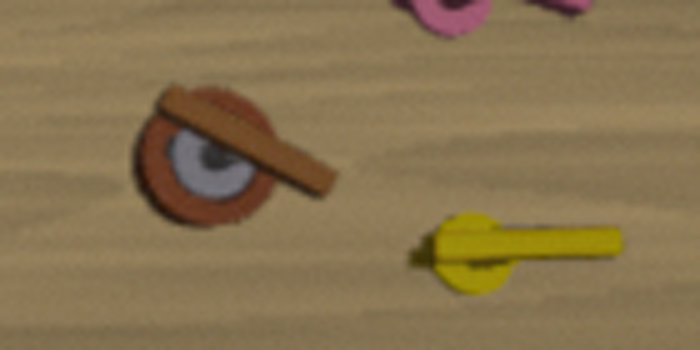

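View pics/cropw.png

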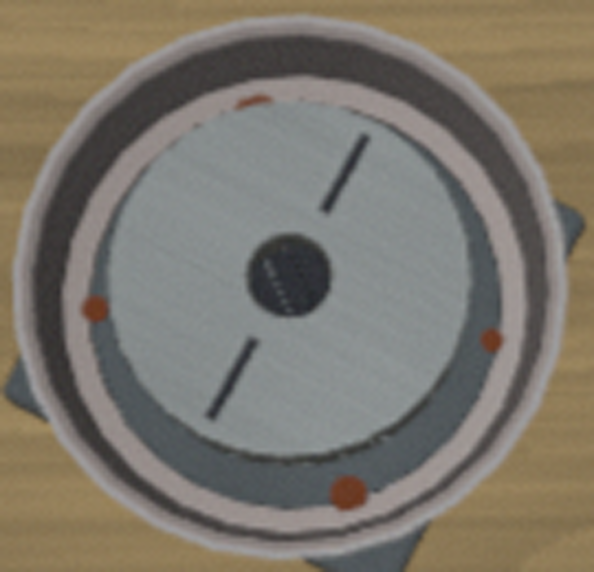

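Run:
```python
from h import *
np.set_printoptions(precision=4,suppress=True)
d=dict(np.load('top0.npz')); H,W=d['depth'].shape
v,u=np.mgrid[:H,:W]; P=world(d,u,v); z=P[...,2]; G=d['img'].mean(2)
m=(u>355)&(u<402)&(v>228)&(v<262)&(z>0.119)
Q=P[m];print('bar',m.sum(),cv2.minAreaRect((Q[:,:2]*1000).astype(np.float32)),Q.mean(0))
w,V=np.linalg.eigh(np.cov(Q[:,:2].T)); print(np.degrees(np.arctan2(V[1,1],V[0,1])))
print('plane',np.linalg.lstsq(np.c_[Q[:,:2]-Q[:,:2].mean(0),np.ones(len(Q))],Q[:,2],rcond=None)[0])
# via fixed plane z=.125 pixels
m=(u>355)&(u<402)&(v>228)&(v<262)&(z>0.035)&(z<.055)
R=P[m]; print('pot rim',cv2.minEnclosingCircle((R[:,:2]*1000).astype(np.float32)))
# wheel
m=(u>205)&(u<310)&(v>155)&(v<260)&(abs(z-.125)<.004)
print('headz',np.median(z[m]))
R=P[m];c=(R[:,:2]*1000).astype(np.float32); print('head',cv2.minEnclosingCircle(c))
W2=world(d,u,v,.125)
D0=W2[209,256,:2]
r=np.hypot(*(W2[...,:2]-D0).transpose(2,0,1))
dark=(G<85)
mm=dark&(r<.03); print('well',mm.sum(),W2[mm].mean(0),cv2.minEnclosingCircle((W2[mm][:,:2]*1000).astype(np.float32)))
rb=dark&(r>.032)&(r<.088); 
n,l,st,ce=cv2.connectedComponentsWithStats(rb.astype(np.uint8))
for i in range(1,n):
  if st[i,4]>8: print(st[i],W2[l==i].mean(0))
big=[i for i in range(1,n) if st[i,4]>15]
```

```text
bar 232 ((449.85693359375, -168.9139862060547), (70.07328033447266, 302.4454345703125), 16.902854919433594) [ 0.4813 -0.2764  0.1508]
104.457980239285
plane [-3.8308  2.2681  0.1508]
pot rim ((485.5545959472656, -282.71551513671875), 35.99532699584961)
headz 0.12509170813969006
head ((572.829833984375, 12.043767929077148), 99.7723388671875)
well 277 [0.5722 0.0116 0.125 ] ((572.471923828125, 11.899275779724121), 22.88747787475586)
[263 177  10  16  33] [ 0.6273 -0.0181  0.125 ]
[237 222  11  18  37] [0.5151 0.0428 0.125 ]
```

Run:
```python
from h import *
d=dict(np.load('top0.npz')); b=d['img'][190:230,236:276,::-1].astype(float)*2.5
cv2.imwrite('pics/well.png',cv2.resize(b.clip(0,255).astype(np.uint8),None,fx=14,fy=14,interpolation=cv2.INTER_CUBIC))
v,u=np.mgrid[190:230,236:276]; z=world(d,u,v)[...,2]
print((z[8:32,10:30]*1000).astype(int))
```

```text
[[123 126 127 122 123 123 123 122 120 116 120 122 123 125 124 125 121 124
  125 126]
 [124 126 128 121 121 115 118 108 108 107 106 107 110 119 122 125 125 126
  122 120]
 [125 126 124 117 112 109 104 101  97 102  99  97  99 106 109 119 122 122
  127 121]
 [125 123 121 112 102  97  89  85  98  97  98  99  96  94 101 105 119 123
  126 121]
 [122 120 112 100  90  86  93  94  90  90  96  96  95  99  96  97  99 117
  125 125]
 [124 115 102 100  91  95  96  94 101  94  95  93  97 101  96  96  97 101
  122 123]
 [123 105  98  99  97  97  97  95  95  96  88  97  99  94  95 100  98  97
  115 127]
 [115  98  95  97  99  91  93  95  98  96  97  97  97  98  97  96  98  98
   97 126]
 [109  94 100  97  98  96  97 100  94  94  92  86 100  98  99  96 100 100
   99 129]
 [107  98  96  99  98  99  96  96  94  98  96  96  98  97  97  99  97  98
   98 124]
 [104  96  96 100  96  97  99  93  94  97  95  95  87  96  99  96  98  96
   96 125]
 [ 98  96 101  93 101  97 101  96  96  96  97  96  93 101 100  99  98  97
   99 125]
 [102  98  96  98  97  97  92  96  97  95  98  98  98  83  98  97  95  95
   96 
[... 240 characters left out ...]
  99 124
  125 126]
 [126 124 128  98  97  96  99  97  93  89  99  92  99  96  92  84 125 125
  124 127]
 [126 124 122 123  98 100  98 102  96  96  97  95  95  95  98 127 122 124
  123 130]
 [121 125 126 124 122 125  97  97 100  98  92  99  96 123 124 126 124 125
  123 124]
 [126 125 126 126 124 124 125 123 120 125 126 125 124 125 122 124 123 126
  122 123]
 [123 123 127 124 124 121 123 122 124 124 125 125 127 126 129 125 128 124
  128 126]
 [124 125 128 126 122 124 126 123 125 123 128 126 125 124 122 125 125 127
  126 125]
 [128 124 124 126 124 125 125 125 125 128 124 125 124 125 123 126 126 122
  124 123]
 [126 123 124 125 126 123 123 125 124 126 124 124 126 127 127 122 125 127
  126 125]]
```

View pics/well.png

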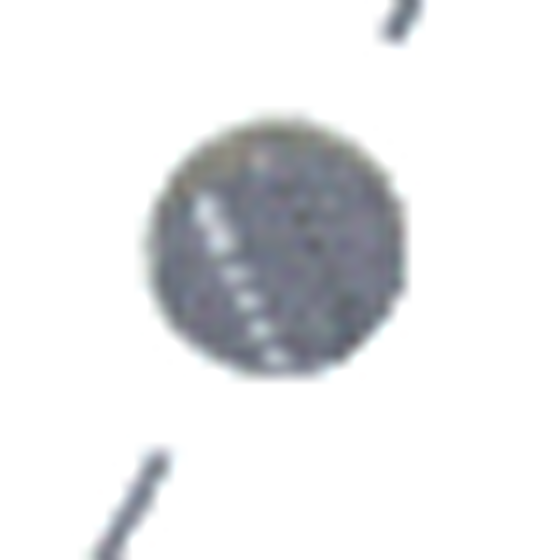

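```bash
cat >> h.py <<'E'
from scipy.spatial.transform import Rotation as Ro
def rel(x,y,z,ang,s=None):
    s=s or arm.sense(); R=Ro.from_rotvec(s['orientation']).as_matrix()
    t=R.T@(np.array([x,y,z])-s['eef_pos']); a=np.degrees(np.arctan2(R[1,0],R[0,0]))
    sp=(a-ang+180)%360-180
    print('tx %.4f ty %.4f tz %.4f spin %.4f rad (%.1f deg) | now ang %.2f pos'%(*t,np.radians(sp),sp,a),s['eef_pos'].round(4),'tilt',R[:,2].round(4),'q6 %.3f t %.2f'%(s['joint_positions'][5],s['time_s']),s['ft_force'].round(1),s['ft_torque'].round(2),'w %.3f'%s['width'])
E
python3 - <<'E'
from h import *
np.set_printoptions(precision=4,suppress=True)
d=dict(np.load('top0.npz'))
p=world(d,np.array([200,275,213])/14+[236]*3-.5+.0,np.array([200,360,230])/14+[190]*3-.5,.098)
q=p[1]-p[0]; print(p,np.degrees(np.arctan2(-q[1],-q[0])))
for n,(U,V) in dict(crock=(137,263),mug=(142,155),jar=(344,120),bowl=(383,160)).items(): print(n,world(d,[U],[V]))
rel(.197,.593,.33,71.6); rel(.4845,-.2828,.26,-29.75);
E
```

```text
[[0.5864 0.0264 0.098 ]
 [0.5575 0.0131 0.098 ]
 [0.5809 0.0241 0.098 ]] 24.669384827184007
crock [[0.4387 0.2795 0.1565]]
mug [[0.7452 0.3291 0.0062]]
jar [[ 0.8049 -0.2159  0.0974]]
bowl [[ 0.7267 -0.3361  0.0021]]
tx 0.0000 ty -0.0000 tz -0.1396 spin 0.0003 rad (0.0 deg) | now ang 71.62 pos [0.197  0.5928 0.1904] tilt [-0.0004 -0.0009 -1.    ] q6 -0.095 t 0.15 [ 0.  -0.3  0.3] [-0.01  0.03  0.04] w 1.002
tx -0.7403 ty 0.5490 tz -0.0690 spin 1.7692 rad (101.4 deg) | now ang 71.62 pos [0.197  0.5928 0.1904] tilt [-0.0004 -0.0009 -1.    ] q6 -0.095 t 0.15 [ 0.  -0.3  0.3] [-0.01  0.03  0.04] w 1.002
```

```bash
python3 -m pendant '[{"hand":0,"tx":0,"ty":0,"tz":-0.04,"spin":0.1},{"hand":0,"tx":0,"ty":0,"tz":-0.08,"spin":0.2},{"hand":0,"tx":-0.02,"ty":0.015,"tz":-0.11,"spin":0.3},{"hand":0,"tx":-0.05,"ty":0.037,"tz":-0.11,"spin":0.4},{"hand":0,"tx":-0.08,"ty":0.06,"tz":-0.11,"spin":0.5},{"hand":0,"tx":-0.11,"ty":0.082,"tz":-0.11,"spin":0.6},{"hand":0,"tx":-0.14,"ty":0.104,"tz":-0.11,"spin":0.7},{"hand":0,"tx":-0.17,"ty":0.126,"tz":-0.11,"spin":0.8}]'; python3 -c "
from h import *
rel(.4845,-.2828,.26,-29.75)"
```

```text
time_s: 0.82
eef_pos: [0.263, 0.3903, 0.3006]
orientation: [3.064, 0.694, -0.0]
ft_force: [0.4, 0.1, 1.1]
width: 0.996
tx -0.0901 ty 0.7028 tz 0.0407 spin 0.9647 rad (55.3 deg) | now ang 25.52 pos [0.263  0.3903 0.3006] tilt [-1.e-04 -2.e-04 -1.e+00] q6 0.405 t 0.82 [0.4 0.1 1.1] [-0.02  0.02  0.02] w 0.996
```

```bash
python3 -m pendant '[{"hand":0,"tx":-0.04,"ty":0.31,"tz":0.0,"spin":0.48},{"hand":0,"tx":-0.04,"ty":0.31,"tz":0.0,"spin":0.48},{"hand":0,"tx":-0.04,"ty":0.31,"tz":0.0,"spin":0.48},{"hand":0,"tx":-0.04,"ty":0.31,"tz":0.0,"spin":0.48},{"hand":0,"tx":-0.04,"ty":0.31,"tz":0.0,"spin":0.48},{"hand":0,"tx":-0.04,"ty":0.31,"tz":0.0,"spin":0.48},{"hand":0,"tx":-0.04,"ty":0.31,"tz":0.0,"spin":0.48},{"hand":0,"tx":-0.04,"ty":0.31,"tz":0.0,"spin":0.48}]'; python3 -c "
from h import *
rel(.4845,-.2828,.26,-29.75)"
```

```text
time_s: 1.48
eef_pos: [0.3624, 0.0922, 0.3009]
orientation: [3.14, -0.05, 0.001]
ft_force: [1.3, 0.7, -0.9]
width: 0.999
tx 0.1339 ty 0.3710 tz 0.0413 spin 0.4877 rad (27.9 deg) | now ang -1.81 pos [0.3624 0.0922 0.3009] tilt [ 5.e-04 -8.e-04 -1.e+00] q6 0.122 t 1.48 [ 1.3  0.7 -0.9] [-0.07  0.06  0.04] w 0.999
```

```bash
python3 -m pendant '[{"hand":0,"tx":0.134,"ty":0.371,"tz":0.04,"spin":0.488},{"hand":0,"tx":0.134,"ty":0.371,"tz":0.04,"spin":0.488},{"hand":0,"tx":0.134,"ty":0.371,"tz":0.04,"spin":0.488},{"hand":0,"tx":0.134,"ty":0.371,"tz":0.04,"spin":0.488},{"hand":0,"tx":0.134,"ty":0.371,"tz":0.04,"spin":0.488},{"hand":0,"tx":0.134,"ty":0.371,"tz":0.04,"spin":0.488},{"hand":0,"tx":0.134,"ty":0.371,"tz":0.04,"spin":0.488},{"hand":0,"tx":0.134,"ty":0.371,"tz":0.04,"spin":0.488}]';python3 -m pendant '[{"hand":0,"tx":0.025,"ty":0.085,"tz":0,"spin":0},{"hand":0,"tx":0.025,"ty":0.085,"tz":0,"spin":0},{"hand":0,"tx":0.025,"ty":0.085,"tz":0,"spin":0}]'; python3 -c "
from h import *
rel(.4845,-.2828,.26,-29.75)"
```

```text
time_s: 2.15
eef_pos: [0.4651, -0.2218, 0.2668]
orientation: [-3.036, 0.805, 0.0]
ft_force: [1.7, 1.4, -0.2]
width: 1.001
time_s: 2.4
eef_pos: [0.4433, -0.3114, 0.2665]
orientation: [3.034, -0.809, -0.001]
ft_force: [-0.9, 0.7, -0.8]
width: 1.004
tx 0.0215 ty -0.0453 tz 0.0065 spin -0.0021 rad (-0.1 deg) | now ang -29.87 pos [ 0.4433 -0.3114  0.2665] tilt [-9.0e-04 -1.3e-03 -1.0e+00] q6 -0.200 t 2.40 [-0.9  0.7 -0.8] [-0.08  0.1   0.01] w 1.004
```

```bash
python3 -m pendant '[{"hand":0,"tx":0.0215,"ty":-0.0453,"tz":0.006,"spin":0},{"hand":0,"tx":0.0215,"ty":-0.0453,"tz":0.006,"spin":0},{"hand":0,"tx":0.0215,"ty":-0.0453,"tz":0.006,"spin":0},{"hand":0,"tx":0.0215,"ty":-0.0453,"tz":0.006,"spin":0}]'; python3 -c "
from h import *
snap('wrist','w1')
rel(.4845,-.2828,.094,-29.75)"
```

```text
time_s: 2.73
eef_pos: [0.4858, -0.2767, 0.2609]
orientation: [-3.037, 0.803, 0.001]
ft_force: [0.2, -0.2, -0.3]
width: 0.997
tx 0.0021 ty 0.0055 tz 0.1671 spin 0.0020 rad (0.1 deg) | now ang -29.64 pos [ 0.4855 -0.277   0.2611] tilt [-6.e-04  1.e-04 -1.e+00] q6 -0.108 t 2.78 [-0.6  0.4 -0.8] [-0.05  0.04  0.01] w 1.002
```

View pics/w1.png

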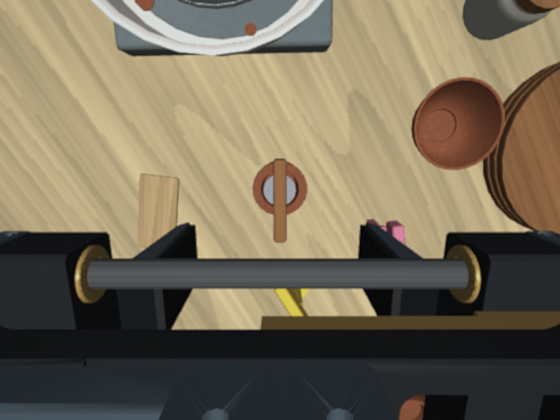

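Run:
```python
from h import *
d=dict(np.load('w1.npz')); v,u=np.mgrid[150:250,260:300]; P=world(d,u,v); m=(P[...,2]>.121)&(P[...,2]<.13)
Q=P[m];r=cv2.minAreaRect((Q[:,:2]*1000).astype(np.float32));print(m.sum(),r,Q.mean(0))
w,V=np.linalg.eigh(np.cov(Q[:,:2].T)); print(np.degrees(np.arctan2(V[1,1],V[0,1])))
print(np.linalg.lstsq(np.c_[Q[:,:2]-Q[:,:2].mean(0),np.ones(len(Q))],Q[:,2],rcond=None)[0])
rel(r[0][0]/1000,r[0][1]/1000,.094,-29.7)
```

```text
1067 ((485.91448974609375, -283.1106262207031), (89.01534271240234, 13.687195777893066), 60.67790985107422) [ 0.4867821  -0.28207534  0.12378534]
60.735874842968684
[-0.02547988  0.01377819  0.12378534]
tx 0.0035 ty 0.0050 tz 0.1671 spin 0.0011 rad (0.1 deg) | now ang -29.64 pos [ 0.4855 -0.277   0.2611] tilt [-6.e-04  1.e-04 -1.e+00] q6 -0.108 t 2.78 [-0.6  0.4 -0.8] [-0.05  0.04  0.01] w 1.002
```

```bash
python3 -m pendant '[{"hand":0,"tx":0.003,"ty":0.0053,"tz":0.04,"spin":-0.01},{"hand":0,"tx":0.003,"ty":0.0053,"tz":0.08,"spin":-0.01},{"hand":0,"tx":0.003,"ty":0.0053,"tz":0.12,"spin":-0.01},{"hand":0,"tx":0.003,"ty":0.0053,"tz":0.145,"spin":-0.01},{"hand":0,"tx":0.003,"ty":0.0053,"tz":0.161,"spin":-0.01},{"hand":0,"tx":0.003,"ty":0.0053,"tz":0.161,"spin":-0.01}]'; python3 -c "
from h import *
snap('wrist','w2');snap('side','s2')
rel(.486,-.283,.100,-29.3)"
```

```text
time_s: 3.28
eef_pos: [0.4835, -0.2823, 0.0973]
orientation: [-3.039, 0.789, 0.008]
ft_force: [-0.1, 0.1, -0.7]
width: 1.003
tx 0.0001 ty -0.0007 tz 0.0007 spin 0.0031 rad (0.2 deg) | now ang -29.12 pos [ 0.4856 -0.2835  0.1007] tilt [-3.e-04  1.e-04 -1.e+00] q6 -0.126 t 3.38 [-0.1  0.2  0.2] [-0.02  0.06 -0.  ] w 1.001
```

View pics/w2.png

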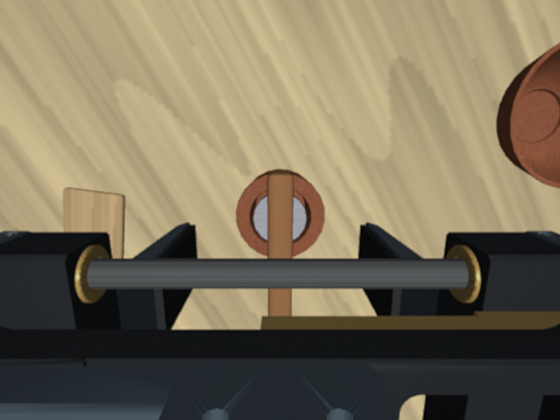

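View pics/s2.png

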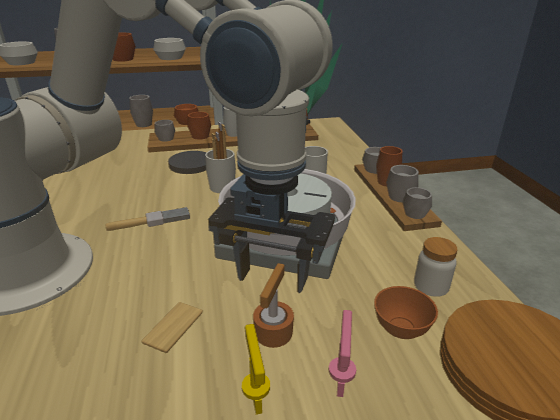

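```bash
python3 -m pendant '[{"hand":1,"tx":0,"ty":0,"tz":0,"spin":0},{"hand":1,"tx":0,"ty":0,"tz":0,"spin":0},{"hand":1,"tx":0,"ty":0,"tz":0,"spin":0},{"hand":1,"tx":0,"ty":0,"tz":0,"spin":0},{"hand":1,"tx":0,"ty":0,"tz":0,"spin":0},{"hand":1,"tx":0,"ty":0,"tz":0,"spin":0},{"hand":1,"tx":0,"ty":0,"tz":0,"spin":0},{"hand":1,"tx":0,"ty":0,"tz":0,"spin":0}]'; python3 -c "
from h import *
rel(.486,-.283,.100,-29.3)"
```

```text
time_s: 4.05
eef_pos: [0.4859, -0.2832, 0.1002]
orientation: [3.041, -0.789, -0.0]
ft_force: [0.6, 0.0, 0.4]
width: 0.451
tx 0.0000 ty -0.0003 tz 0.0002 spin 0.0034 rad (0.2 deg) | now ang -29.10 pos [ 0.4859 -0.2832  0.1002] tilt [-0. -0. -1.] q6 -0.126 t 4.05 [0.6 0.  0.4] [-0.09  0.09  0.01] w 0.451
```

```bash
python3 -m pendant '[{"hand":1,"tx":0,"ty":0,"tz":0,"spin":0},{"hand":1,"tx":0,"ty":0,"tz":0,"spin":0},{"hand":1,"tx":0,"ty":0,"tz":0,"spin":0},{"hand":1,"tx":0,"ty":0,"tz":0,"spin":0},{"hand":1,"tx":0,"ty":0,"tz":0,"spin":0},{"hand":1,"tx":0,"ty":0,"tz":0,"spin":0},{"hand":1,"tx":0,"ty":0,"tz":0,"spin":0},{"hand":1,"tx":0,"ty":0,"tz":0,"spin":0}]'; python3 -c "
from h import *
rel(.486,-.283,.100,-29.3)"
```

```text
time_s: 4.72
eef_pos: [0.4858, -0.2832, 0.1002]
orientation: [3.041, -0.789, 0.0]
ft_force: [0.2, -0.5, -0.3]
width: 0.144
tx 0.0000 ty -0.0003 tz 0.0002 spin 0.0034 rad (0.2 deg) | now ang -29.11 pos [ 0.4858 -0.2832  0.1002] tilt [ 0. -0. -1.] q6 -0.126 t 4.72 [ 0.2 -0.5 -0.3] [-0.09  0.11  0.02] w 0.144
```

```bash
python3 -m pendant '[{"hand":1,"tx":0,"ty":0,"tz":0,"spin":0},{"hand":1,"tx":0,"ty":0,"tz":-0.015,"spin":0},{"hand":1,"tx":0,"ty":0,"tz":-0.04,"spin":0},{"hand":1,"tx":0,"ty":0,"tz":-0.08,"spin":0},{"hand":1,"tx":0,"ty":0,"tz":-0.12,"spin":0},{"hand":1,"tx":0,"ty":0,"tz":-0.15,"spin":0},{"hand":1,"tx":0,"ty":0,"tz":-0.18,"spin":0},{"hand":1,"tx":0,"ty":0,"tz":-0.18,"spin":0}]'; python3 -c "
from h import *
snap('wrist','w3');snap('side','s3')
rel(.5724,.0119,.28,24.67-90)"
```

```text
time_s: 5.38
eef_pos: [0.4877, -0.2846, 0.286]
orientation: [3.038, -0.788, 0.012]
ft_force: [1.0, -0.5, -1.8]
width: 0.141
tx -0.0682 ty -0.3000 tz 0.0005 spin 0.6322 rad (36.2 deg) | now ang -29.11 pos [ 0.486  -0.2834  0.2807] tilt [ 1.3e-03 -9.0e-04 -1.0e+00] q6 -0.126 t 5.48 [-0.5 -0.1 -3.4] [-0.06  0.1  -0.01] w 0.142
```

View pics/w3.png

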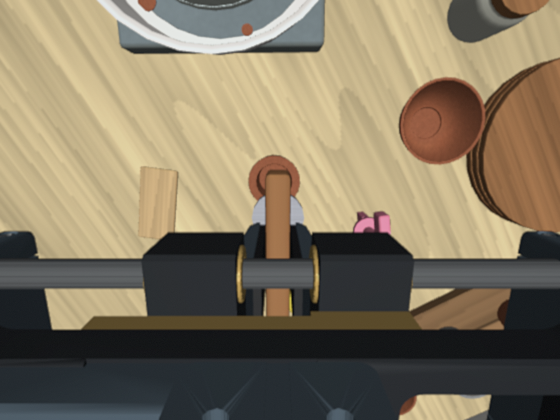

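View pics/s3.png

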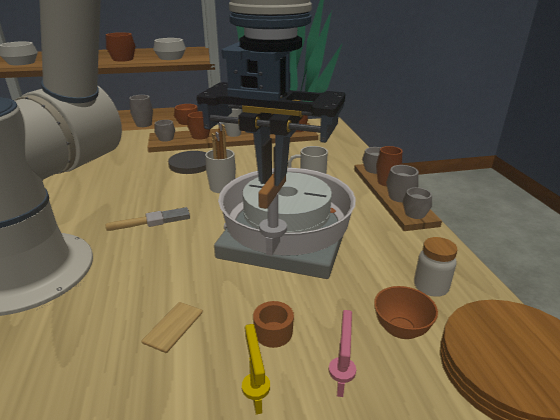

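Run:
```python
from h import *
np.set_printoptions(precision=4,suppress=True)
d=dict(np.load('s3.npz')); v,u=np.mgrid[165:255,245:300]; P=world(d,u,v)
e=arm.sense()['eef_pos']
m=(np.hypot(P[...,0]-e[0],P[...,1]-e[1])<.06)&(P[...,2]<.32)&(P[...,2]>.1)
Q=P[m]-e; R=Ro.from_rotvec(arm.sense()['orientation']).as_matrix()
L=Q@R  # tool coords
for z in np.arange(-.02,.11,.005):
  k=abs(L[:,2]-z)<.0025
  if k.sum()>3: print('%.3f'%z,k.sum(),'x',L[k,0].min().round(4),L[k,0].max().round(4),'y',L[k,1].min().round(4),L[k,1].max().round(4))
```

```text
-0.020 61 x -0.0049 0.0083 y -0.0381 0.0467
-0.015 93 x -0.0053 0.0084 y -0.0396 0.0464
-0.010 83 x -0.0056 0.0081 y -0.0397 0.0472
-0.005 30 x -0.0058 0.0087 y -0.035 0.0458
0.000 15 x 0.0039 0.0083 y 0.0014 0.0078
0.005 21 x 0.0013 0.0085 y 0.0012 0.0099
0.010 22 x -0.0022 0.0086 y 0.0019 0.0097
0.015 27 x -0.0039 0.0084 y 0.0015 0.0087
0.020 30 x -0.0069 0.0081 y 0.0012 0.0095
0.025 34 x -0.0049 0.0086 y 0.0011 0.0094
0.030 25 x -0.0045 0.0085 y 0.0027 0.0097
0.035 29 x -0.0048 0.008 y 0.0017 0.0091
0.040 28 x -0.005 0.0082 y 0.0015 0.0094
0.045 30 x -0.005 0.0082 y 0.0016 0.0093
0.050 285 x -0.0204 0.0208 y -0.0206 0.0224
0.055 70 x -0.018 0.0205 y -0.0049 0.0221
0.060 31 x -0.0093 0.0204 y 0.0013 0.0209
0.065 21 x -0.0035 0.0056 y 0.0126 0.0208
0.070 29 x -0.0039 0.0053 y 0.0041 0.0213
0.075 31 x -0.0037 0.0056 y -0.0055 0.022
0.080 37 x -0.0035 0.0056 y -0.0164 0.0217
0.085 34 x -0.0042 0.0054 y -0.0173 0.0223
0.090 23 x -0.0041 0.0054 y -0.0183 0.0212
```

```bash
python3 -m pendant '[{"hand":1,"tx":-0.068,"ty":-0.3,"tz":0,"spin":0.63},{"hand":1,"tx":-0.068,"ty":-0.3,"tz":0,"spin":0.63},{"hand":1,"tx":-0.068,"ty":-0.3,"tz":0,"spin":0.63},{"hand":1,"tx":-0.068,"ty":-0.3,"tz":0,"spin":0.63},{"hand":1,"tx":-0.068,"ty":-0.3,"tz":0,"spin":0.63},{"hand":1,"tx":-0.068,"ty":-0.3,"tz":0,"spin":0.63},{"hand":1,"tx":-0.068,"ty":-0.3,"tz":0,"spin":0.63},{"hand":1,"tx":-0.068,"ty":-0.3,"tz":0,"spin":0.63}]';python3 -m pendant '[{"hand":1,"tx":0,"ty":0,"tz":0,"spin":0},{"hand":1,"tx":0,"ty":0,"tz":0,"spin":0}]'; python3 -c "
from h import *
snap('wrist','w4');snap('top','t4')
rel(.573,.0127,.24,24.67-90)"
```

```text
time_s: 6.15
eef_pos: [0.5715, 0.0141, 0.2781]
orientation: [2.645, -1.693, -0.005]
ft_force: [1.6, -0.2, -3.2]
width: 0.144
time_s: 6.32
eef_pos: [0.5717, 0.0141, 0.278]
orientation: [2.648, -1.687, -0.005]
ft_force: [-0.6, 0.2, -3.8]
width: 0.142
tx -0.0002 ty -0.0018 tz 0.0386 spin 0.0026 rad (0.1 deg) | now ang -65.18 pos [0.5716 0.0117 0.2786] tilt [-2.7e-03 -1.0e-04 -1.0e+00] q6 1.054 t 6.42 [ 0.  -0.8 -2.3] [-0.07  0.14  0.04] w 0.141
```

View pics/w4.png

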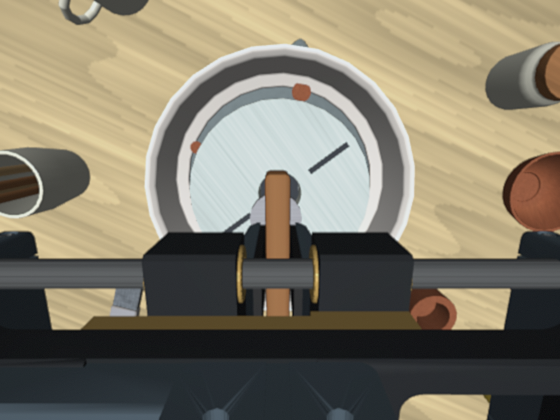

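View pics/t4.png

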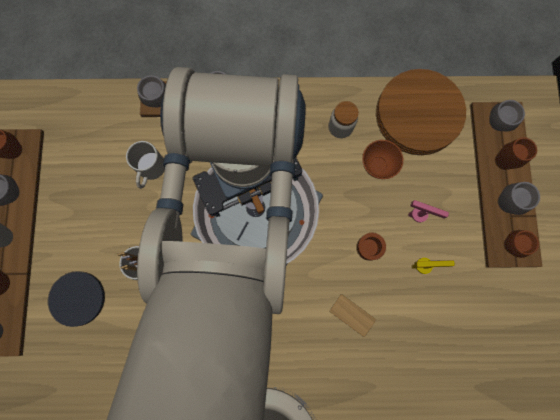

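Run:
```python
from h import *
from scipy.optimize import least_squares
d=dict(np.load('w4.npz')); v,u=np.mgrid[40:230,140:420]; P=world(d,u,v)
z=P[...,2]; m=(abs(z-.125)<.003)&(np.hypot(P[...,0]-.5724,P[...,1]-.0119)<.115)
print(m.sum(),np.median(z[m]))
n,l,st,_=cv2.connectedComponentsWithStats(m.astype(np.uint8)); i=1+np.argmax(st[1:,4]); mm=(l==i)
c,_=cv2.findContours(mm.astype(np.uint8),cv2.RETR_EXTERNAL,cv2.CHAIN_APPROX_NONE); c=max(c,key=len)[:,0]
Q=P[c[:,1],c[:,0],:2]; r=np.hypot(*(Q-[.5724,.0119]).T); k=(abs(r-.1)<.006)
s=least_squares(lambda p:np.hypot(*(Q[k]-p).T)-.0995,[.5724,.0119],loss='soft_l1',f_scale=.001);print('fixed r',k.sum(),s.x,abs(s.fun).mean())
# ribs
G=d['img'][40:230,140:420].mean(2)
W=world(d,u,v,.125); rr=np.hypot(W[...,0]-.5724,W[...,1]-.0119)
k=(G<90)&(rr>.04)&(rr<.085)&(W[...,0]>.57)&(v<180)
Q=W[k][:,:2]; w,V=np.linalg.eigh(np.cov(Q.T)); print('rib',k.sum(),Q.mean(0),np.degrees(np.arctan2(V[1,1],V[0,1])))
```

```text
17269 0.12419915852758884
fixed r 345 [0.57333086 0.01163848] 0.0006690188088342287
rib 149 [ 0.62875461 -0.01809395] 151.401713978465
```

```bash
python3 -m pendant '[{"hand":1,"tx":0,"ty":-0.0015,"tz":0.02,"spin":0},{"hand":1,"tx":0,"ty":-0.0015,"tz":0.04,"spin":0},{"hand":1,"tx":0,"ty":-0.0015,"tz":0.05,"spin":0},{"hand":1,"tx":0,"ty":-0.0015,"tz":0.05,"spin":0},{"hand":1,"tx":0,"ty":-0.0015,"tz":0.05,"spin":0},{"hand":1,"tx":0,"ty":-0.0015,"tz":0.05,"spin":0}]'; python3 -c "
from h import *
snap('side','s5')
rel(.5735,.0125,.195,24.67-90)
d=dict(np.load('s5.npz')); cv2.imwrite('pics/s5c.png',cv2.resize(d['img'][130:260,200:370,::-1],None,fx=4,fy=4))"
```

```text
time_s: 6.92
eef_pos: [0.5741, 0.012, 0.2311]
orientation: [-2.646, 1.693, -0.001]
ft_force: [1.1, -0.2, -3.3]
width: 0.143
tx -0.0006 ty 0.0006 tz 0.0363 spin 0.0017 rad (0.1 deg) | now ang -65.23 pos [0.5743 0.0122 0.2313] tilt [ 1.6e-03 -1.0e-04 -1.0e+00] q6 1.056 t 6.97 [ 0.7  0.3 -2.7] [-0.09  0.11 -0.01] w 0.141
```

View pics/s5c.png

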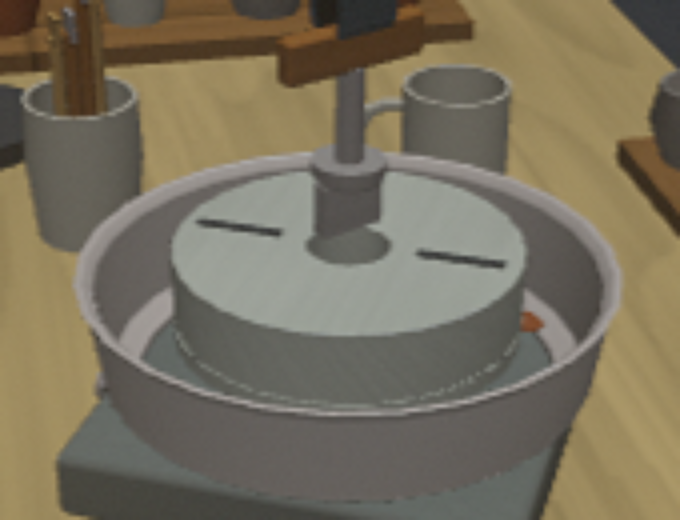

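```bash
python3 -m pendant '[{"hand":1,"tx":0,"ty":0,"tz":0.01,"spin":0},{"hand":1,"tx":0,"ty":0,"tz":0.02,"spin":0},{"hand":1,"tx":0,"ty":0,"tz":0.028,"spin":0},{"hand":1,"tx":0,"ty":0,"tz":0.036,"spin":0},{"hand":1,"tx":0,"ty":0,"tz":0.036,"spin":0},{"hand":1,"tx":0,"ty":0,"tz":0.036,"spin":0}]'; python3 -c "
from h import *
rel(.5735,.0125,.189,24.67-90)"
```

```text
time_s: 7.47
eef_pos: [0.5734, 0.0126, 0.1935]
orientation: [2.646, -1.692, -0.002]
ft_force: [0.5, 0.1, -3.4]
width: 0.141
tx 0.0002 ty -0.0001 tz 0.0045 spin 0.0023 rad (0.1 deg) | now ang -65.20 pos [0.5734 0.0126 0.1935] tilt [-1.3e-03  1.0e-04 -1.0e+00] q6 1.056 t 7.47 [ 0.5  0.1 -3.4] [-0.03  0.15 -0.03] w 0.141
```

```bash
python3 -m pendant '[{"hand":1,"tx":0,"ty":0,"tz":0.002,"spin":0},{"hand":1,"tx":0,"ty":0,"tz":0.004,"spin":0},{"hand":1,"tx":0,"ty":0,"tz":0.005,"spin":0},{"hand":1,"tx":0,"ty":0,"tz":0.005,"spin":0},{"hand":1,"tx":0,"ty":0,"tz":0.005,"spin":0}]'; python3 -c "
from h import *
rel(.5735,.0125,.189,24.67-90)"
```

```text
time_s: 7.88
eef_pos: [0.5739, 0.0126, 0.1895]
orientation: [-2.646, 1.693, -0.001]
ft_force: [-0.3, -0.5, 0.9]
width: 0.141
tx -0.0001 ty 0.0004 tz 0.0005 spin 0.0022 rad (0.1 deg) | now ang -65.20 pos [0.5739 0.0126 0.1895] tilt [ 5.e-04 -1.e-04 -1.e+00] q6 1.056 t 7.88 [-0.3 -0.5  0.9] [-0.02  0.13  0.02] w 0.141
```

```bash
python3 -m pendant '[{"hand":1,"tx":0,"ty":0,"tz":0.001,"spin":0},{"hand":1,"tx":0,"ty":0,"tz":0.001,"spin":0},{"hand":1,"tx":0,"ty":0,"tz":0.001,"spin":0}]'; python3 -m pendant '[{"hand":1,"tx":0,"ty":0,"tz":0.001,"spin":0},{"hand":1,"tx":0,"ty":0,"tz":0.001,"spin":0},{"hand":1,"tx":0,"ty":0,"tz":0.001,"spin":0}]'; python3 -c "
from h import *
rel(.5735,.0125,.189,24.67-90)"
```

```text
time_s: 8.13
eef_pos: [0.5738, 0.0126, 0.1883]
orientation: [-2.646, 1.693, -0.0]
ft_force: [-0.0, -0.4, 2.1]
width: 0.143
time_s: 8.38
eef_pos: [0.5737, 0.0126, 0.1872]
orientation: [-2.647, 1.693, -0.0]
ft_force: [-0.4, -0.5, 0.9]
width: 0.143
tx -0.0000 ty 0.0002 tz -0.0018 spin 0.0022 rad (0.1 deg) | now ang -65.21 pos [0.5737 0.0126 0.1872] tilt [ 0. -0. -1.] q6 1.056 t 8.38 [-0.4 -0.5  0.9] [-0.08  0.1  -0.02] w 0.143
```

```bash
python3 -m pendant '[{"hand":1,"tx":0,"ty":0,"tz":0.002,"spin":0},{"hand":1,"tx":0,"ty":0,"tz":0.002,"spin":0},{"hand":1,"tx":0,"ty":0,"tz":0.002,"spin":0}]'; python3 -m pendant '[{"hand":1,"tx":0,"ty":0,"tz":0.002,"spin":0},{"hand":1,"tx":0,"ty":0,"tz":0.002,"spin":0},{"hand":1,"tx":0,"ty":0,"tz":0.002,"spin":0}]'; python3 -c "
from h import *
snap('side','s6')
rel(.5735,.0125,.173,24.67-90)
d=dict(np.load('s6.npz')); cv2.imwrite('pics/s6c.png',cv2.resize(d['img'][130:260,200:370,::-1],None,fx=4,fy=4))"
```

```text
time_s: 8.63
eef_pos: [0.5735, 0.0126, 0.1849]
orientation: [2.646, -1.693, -0.001]
ft_force: [-0.5, -0.6, -0.5]
width: 0.141
time_s: 8.88
eef_pos: [0.5736, 0.0126, 0.1829]
orientation: [2.646, -1.693, -0.001]
ft_force: [0.2, 0.5, -2.2]
width: 0.14
tx 0.0001 ty 0.0001 tz 0.0100 spin 0.0022 rad (0.1 deg) | now ang -65.20 pos [0.5735 0.0126 0.183 ] tilt [-5.e-04  0.e+00 -1.e+00] q6 1.056 t 8.93 [ 0.2  0.2 -2.4] [-0.03  0.12 -0.  ] w 0.141
```

View pics/s6c.png

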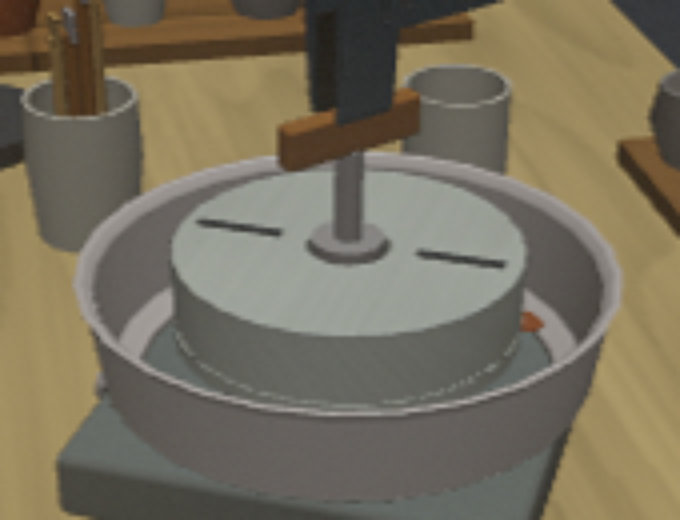

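```bash
python3 -m pendant '[{"hand":1,"tx":0,"ty":0,"tz":0.003,"spin":0},{"hand":1,"tx":0,"ty":0,"tz":0.006,"spin":0},{"hand":1,"tx":0,"ty":0,"tz":0.008,"spin":0},{"hand":1,"tx":0,"ty":0,"tz":0.009,"spin":0},{"hand":1,"tx":0,"ty":0,"tz":0.009,"spin":0},{"hand":1,"tx":0,"ty":0,"tz":0.009,"spin":0}]'; python3 -c "
from h import *
rel(.5735,.0125,.173,24.67-90)"
```

```text
time_s: 9.43
eef_pos: [0.5756, 0.0121, 0.1767]
orientation: [-2.645, 1.692, -0.008]
ft_force: [-4.0, -2.8, 34.6]
width: 0.142
tx -0.0012 ty 0.0018 tz 0.0037 spin 0.0022 rad (0.1 deg) | now ang -65.20 pos [0.5756 0.0121 0.1767] tilt [ 5.1e-03 -9.0e-04 -1.0e+00] q6 1.056 t 9.43 [-4.  -2.8 34.6] [-0.38  0.95  0.07] w 0.142
```

```bash
python3 -m pendant '[{"hand":1,"tx":0,"ty":0,"tz":-0.0025,"spin":0},{"hand":1,"tx":0,"ty":0,"tz":-0.0025,"spin":0},{"hand":1,"tx":0,"ty":0,"tz":-0.0025,"spin":0}]'
python3 - <<'E'
from h import *
snap('side','s7')
rel(.5735,.0125,.173,24.67-90)
d=dict(np.load('s7.npz')); cv2.imwrite('pics/s7c.png',cv2.resize(d['img'][150:230,240:340,::-1],None,fx=7,fy=7,interpolation=cv2.INTER_CUBIC))
e=arm.sense()['eef_pos']
v,u=np.mgrid[150:215,260:320]; P=world(d,u,v); r=np.hypot(P[...,0]-.5735,P[...,1]-.012)
m=(r>.011)&(r<.019); print('collar',m.sum(),np.median(P[m][:,2]), np.percentile(P[m][:,2],[25,75]))
m=(r>.03)&(r<.09); print('head',np.median(P[m][:,2]))
m=(r<.05)&(P[...,2]>.16)&(P[...,2]<.215); print('bar z',np.percentile(P[m][:,2],[1,5,50,95,99]))
E
```

```text
time_s: 9.68
eef_pos: [0.5739, 0.0125, 0.1769]
orientation: [-2.646, 1.693, -0.001]
ft_force: [-0.7, -1.1, 9.3]
width: 0.146
tx -0.0002 ty 0.0004 tz 0.0039 spin 0.0022 rad (0.1 deg) | now ang -65.20 pos [0.574  0.0125 0.1769] tilt [ 7.e-04 -2.e-04 -1.e+00] q6 1.056 t 9.73 [-1.8 -0.3  9.9] [-0.27  0.32 -0.03] w 0.142
collar 263 0.2042785887098036 [0.18234715 0.21620478]
head 0.12715272272823855
bar z [0.16179558 0.16836903 0.19450637 0.21213123 0.21460223]
```

View pics/s7c.png

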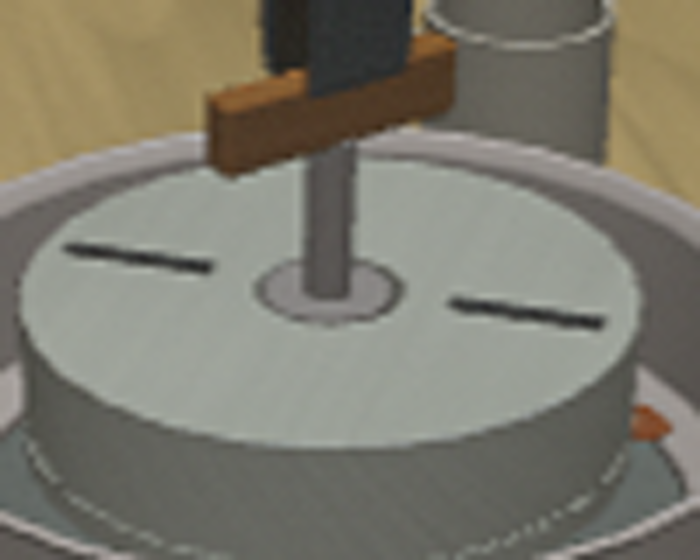

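Run:
```python
from h import *
d=dict(np.load('s7.npz')); v,u=np.mgrid[150:240,240:340]; P=world(d,u,v); r=np.hypot(P[...,0]-.5735,P[...,1]-.012);z=P[...,2]
for a,b in((.010,.019),(.03,.09)):
  m=(r>a)&(r<b)&(z<.15); print(m.sum(),np.median(z[m]),z[m].std())
m=(u>269)&(u<306)&(v>155)&(v<176)&(r<.05)&(d['img'][150:240,240:340,0]>d['img'][150:240,240:340,2]*1.5)
Q=P[m];print(m.sum(),np.percentile(Q[:,2],[0,5,50,95,100]),Q[:,:2].min(0),Q[:,:2].max(0))
```

```text
67 0.12608539570647337 0.0034186632410918645
2057 0.1270648859562858 0.009168121205827745
346 [0.18009284 0.18262522 0.19331111 0.20429382 0.21243861] [ 0.53166802 -0.0143702 ] [0.61450764 0.02632341]
```

```bash
python3 -m pendant '[{"hand":1,"tx":0,"ty":0,"tz":0,"spin":0.04},{"hand":1,"tx":0,"ty":0,"tz":0,"spin":0.09},{"hand":1,"tx":0,"ty":0,"tz":0,"spin":0.14},{"hand":1,"tx":0,"ty":0,"tz":0,"spin":0.19},{"hand":1,"tx":0,"ty":0,"tz":0,"spin":0.24},{"hand":1,"tx":0,"ty":0,"tz":0,"spin":0.29},{"hand":1,"tx":0,"ty":0,"tz":0,"spin":0.34},{"hand":1,"tx":0,"ty":0,"tz":0,"spin":0.34}]'; python3 -c "
from h import *
rel(.5735,.0125,.177,-118.6)"
```

```text
time_s: 10.4
eef_pos: [0.5738, 0.0123, 0.1769]
orientation: [2.319, -2.119, 0.001]
ft_force: [-1.4, -1.7, 12.0]
width: 0.145
tx -0.0002 ty 0.0003 tz -0.0001 spin 0.5889 rad (33.7 deg) | now ang -84.86 pos [0.5738 0.0123 0.1769] tilt [ 4.e-04 -6.e-04 -1.e+00] q6 1.399 t 10.40 [-1.4 -1.7 12. ] [-0.45  0.6   0.45] w 0.145
```

```bash
python3 -m pendant '[{"hand":1,"tx":0,"ty":0,"tz":0,"spin":0.06},{"hand":1,"tx":0,"ty":0,"tz":0,"spin":0.12},{"hand":1,"tx":0,"ty":0,"tz":0,"spin":0.18},{"hand":1,"tx":0,"ty":0,"tz":0,"spin":0.24},{"hand":1,"tx":0,"ty":0,"tz":0,"spin":0.30},{"hand":1,"tx":0,"ty":0,"tz":0,"spin":0.36},{"hand":1,"tx":0,"ty":0,"tz":0,"spin":0.42},{"hand":1,"tx":0,"ty":0,"tz":0,"spin":0.45}]'; python3 -c "
from h import *
rel(.5735,.0125,.177,-118.6)
snap('wrist','w8')"
```

```text
time_s: 11.07
eef_pos: [0.5737, 0.0124, 0.1769]
orientation: [1.787, -2.583, 0.001]
ft_force: [-3.3, -1.1, 12.3]
width: 0.144
tx 0.0000 ty 0.0002 tz -0.0001 spin 0.1389 rad (8.0 deg) | now ang -110.64 pos [0.5737 0.0124 0.1769] tilt [ 2.e-04 -4.e-04 -1.e+00] q6 1.849 t 11.07 [-3.3 -1.1 12.3] [-0.36  0.79  0.51] w 0.144
```

View pics/w8.png

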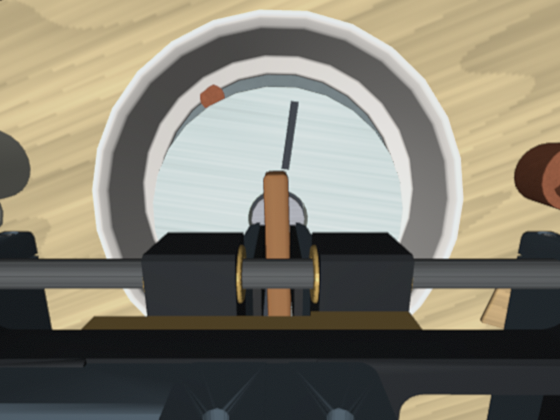

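```bash
python3 -m pendant '[{"hand":1,"tx":0,"ty":0,"tz":0,"spin":0.04},{"hand":1,"tx":0,"ty":0,"tz":0,"spin":0.08},{"hand":1,"tx":0,"ty":0,"tz":0,"spin":0.11},{"hand":1,"tx":0,"ty":0,"tz":0,"spin":0.11}]'; python3 -c "
from h import *
rel(.5735,.0125,.177,-118.6)"; python3 -m pendant '[{"hand":1,"tx":0,"ty":0,"tz":0,"spin":0.02},{"hand":1,"tx":0,"ty":0,"tz":0,"spin":0.04},{"hand":1,"tx":0,"ty":0,"tz":0,"spin":0.04}]'; python3 -c "
from h import *
rel(.5735,.0125,.177,-118.6)"
```

```text
time_s: 11.45
eef_pos: [0.5737, 0.0124, 0.1769]
orientation: [1.645, -2.677, 0.001]
ft_force: [-2.4, -0.8, 12.4]
width: 0.145
tx 0.0001 ty 0.0002 tz -0.0001 spin 0.0303 rad (1.7 deg) | now ang -116.87 pos [0.5737 0.0124 0.1769] tilt [ 2.e-04 -4.e-04 -1.e+00] q6 1.958 t 11.45 [-2.4 -0.8 12.4] [-0.27  0.79  0.4 ] w 0.145
time_s: 11.7
eef_pos: [0.5737, 0.0125, 0.1769]
orientation: [1.592, -2.708, 0.001]
ft_force: [-1.3, -0.9, 12.6]
width: 0.148
tx 0.0001 ty 0.0002 tz -0.0001 spin -0.0090 rad (-0.5 deg) | now ang -119.12 pos [0.5737 0.0125 0.1769] tilt [ 2.e-04 -4.e-04 -1.e+00] q6 1.997 t 11.70 [-1.3 -0.9 12.6] [-0.33  0.78  0.43] w 0.148
```

Not at the stop yet (torque about unchanged); continuing in small steps.

```bash
python3 -m pendant '[{"hand":1,"tx":0,"ty":0,"tz":0,"spin":0.02},{"hand":1,"tx":0,"ty":0,"tz":0,"spin":0.035},{"hand":1,"tx":0,"ty":0,"tz":0,"spin":0.035}]'; python3 -c "
from h import *
rel(.5735,.0125,.177,-118.6)"; python3 -m pendant '[{"hand":1,"tx":0,"ty":0,"tz":0,"spin":0.02},{"hand":1,"tx":0,"ty":0,"tz":0,"spin":0.035},{"hand":1,"tx":0,"ty":0,"tz":0,"spin":0.035}]'; python3 -c "
from h import *
rel(.5735,.0125,.177,-118.6)
snap('wrist','w9')"
```

```text
time_s: 11.95
eef_pos: [0.5737, 0.0125, 0.1769]
orientation: [1.545, -2.736, 0.001]
ft_force: [-2.3, -1.2, 13.0]
width: 0.143
tx 0.0001 ty 0.0002 tz -0.0001 spin -0.0437 rad (-2.5 deg) | now ang -121.10 pos [0.5737 0.0125 0.1769] tilt [ 2.e-04 -4.e-04 -1.e+00] q6 2.032 t 11.95 [-2.3 -1.2 13. ] [-0.25  0.8   0.48] w 0.143
time_s: 12.2
eef_pos: [0.5737, 0.0125, 0.1769]
orientation: [1.497, -2.762, 0.0]
ft_force: [-3.1, -0.1, 11.6]
width: 0.144
tx 0.0001 ty 0.0001 tz -0.0001 spin -0.0785 rad (-4.5 deg) | now ang -123.10 pos [0.5737 0.0125 0.1769] tilt [ 1.e-04 -3.e-04 -1.e+00] q6 2.067 t 12.20 [-3.1 -0.1 11.6] [-0.15  0.85  0.66] w 0.144
```

View pics/w9.png

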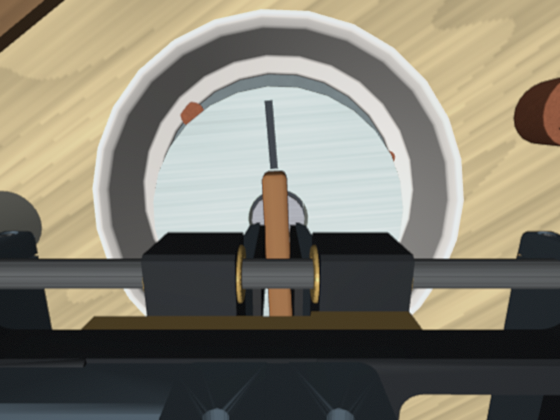

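```bash
cat > ang.py <<'E'
from h import *
import sys
d=dict(np.load(sys.argv[1]+'.npz')); v,u=np.mgrid[90:330,180:380]; P=world(d,u,v); z=P[...,2]
I=d['img'][90:330,180:380].astype(float); wood=(I[...,0]>I[...,2]*1.5)&(I[...,0]>60)
m=wood&(abs(z-.2015)<.006)&(np.hypot(P[...,0]-.5735,P[...,1]-.012)<.05)
Q=P[m][:,:2]; w,V=np.linalg.eigh(np.cov(Q.T)); print('bar',m.sum(),np.degrees(np.arctan(V[1,1]/V[0,1])),np.median(z[m]))
W=world(d,u,v,.125); rr=np.hypot(W[...,0]-.5735,W[...,1]-.012)
k=(I.mean(2)<95)&(rr>.04)&(rr<.085)&(abs(z-.125)<.006)
n,l,st,_=cv2.connectedComponentsWithStats(k.astype(np.uint8))
for i in range(1,n):
  if st[i,4]<60: continue
  Q=W[l==i][:,:2]; w,V=np.linalg.eigh(np.cov(Q.T)); print('rib',st[i],Q.mean(0),np.degrees(np.arctan(V[1,1]/V[0,1])),w)
E
python3 ang.py w9
```

```text
bar 2611 -30.47214599576686 0.20095798524529204
rib [ 86  18  11  60 370] [ 0.62914372 -0.01829383] -28.47106671983999 [1.76933282e-06 1.61931116e-04]
```

```bash
python3 -m pendant '[{"hand":1,"tx":0,"ty":0,"tz":0,"spin":0.02},{"hand":1,"tx":0,"ty":0,"tz":0,"spin":0.04},{"hand":1,"tx":0,"ty":0,"tz":0,"spin":0.04}]'; python3 -c "
from h import *
rel(.5735,.0125,.177,-118.6)
snap('wrist','w10')"; python3 ang.py w10
```

```text
time_s: 12.5
eef_pos: [0.5737, 0.0126, 0.1769]
orientation: [1.441, -2.792, 0.0]
ft_force: [-3.1, -0.9, 12.5]
width: 0.148
tx 0.0001 ty 0.0001 tz -0.0001 spin -0.1186 rad (-6.8 deg) | now ang -125.40 pos [0.5737 0.0126 0.1769] tilt [ 0.e+00 -3.e-04 -1.e+00] q6 2.107 t 12.50 [-3.1 -0.9 12.5] [-0.07  0.86  0.86] w 0.148
bar 2562 -31.201159844783213 0.20096368239753953
rib [ 81  18  14  60 371] [ 0.62931873 -0.01838034] -28.566364122996784 [1.76977911e-06 1.62257593e-04]
```

```bash
python3 -m pendant '[{"hand":1,"tx":0,"ty":0,"tz":-0.0005,"spin":-0.04},{"hand":1,"tx":0,"ty":0,"tz":-0.001,"spin":-0.08},{"hand":1,"tx":0,"ty":0,"tz":-0.001,"spin":-0.1},{"hand":1,"tx":0,"ty":0,"tz":-0.001,"spin":-0.1}]'; python3 -c "
from h import *
rel(.5735,.0125,.177,-118.6)
snap('wrist','w11')"; python3 ang.py w11
```

```text
time_s: 12.88
eef_pos: [0.5733, 0.0125, 0.1771]
orientation: [1.58, -2.714, -0.001]
ft_force: [-0.9, -2.3, -2.7]
width: 0.141
tx -0.0001 ty -0.0002 tz 0.0001 spin -0.0173 rad (-1.0 deg) | now ang -119.59 pos [0.5733 0.0125 0.1771] tilt [-1.1e-03 -1.0e-04 -1.0e+00] q6 2.005 t 12.88 [-0.9 -2.3 -2.7] [-0.37  0.39  0.04] w 0.141
bar 2622 -29.666440047392797 0.20104551885237593
rib [ 93  17   7  60 360] [ 0.62904279 -0.01828905] -28.28385016523992 [1.68868688e-06 1.60054284e-04]
```

```bash
python3 -m pendant '[{"hand":0.6,"tx":0,"ty":0,"tz":0,"spin":0},{"hand":0.6,"tx":0,"ty":0,"tz":0,"spin":0},{"hand":0.6,"tx":0,"ty":0,"tz":0,"spin":0},{"hand":0.6,"tx":0,"ty":0,"tz":0,"spin":0},{"hand":0.6,"tx":0,"ty":0,"tz":0,"spin":0},{"hand":0.6,"tx":0,"ty":0,"tz":0,"spin":0},{"hand":0.6,"tx":0,"ty":0,"tz":0,"spin":0},{"hand":0.6,"tx":0,"ty":0,"tz":0,"spin":0}]'; python3 -c "
from h import *
rel(.5735,.0125,.177,-118.6)
snap('wrist','w12')"; python3 ang.py w12
```

```text
time_s: 13.6
eef_pos: [0.5737, 0.0126, 0.1777]
orientation: [-1.579, 2.716, -0.0]
ft_force: [-0.4, -0.5, -1.1]
width: 0.4
tx 0.0002 ty 0.0002 tz 0.0007 spin -0.0182 rad (-1.0 deg) | now ang -119.64 pos [0.5737 0.0126 0.1777] tilt [ 1.e-04  0.e+00 -1.e+00] q6 2.006 t 13.60 [-0.4 -0.5 -1.1] [ 0.    0.18 -0.01] w 0.400
bar 2513 -29.666786917621877 0.20101459138210728
rib [ 93  17   7  61 367] [ 0.6291274  -0.01831078] -28.632662805425035 [1.72995607e-06 1.62374434e-04]
```

View pics/w12.png

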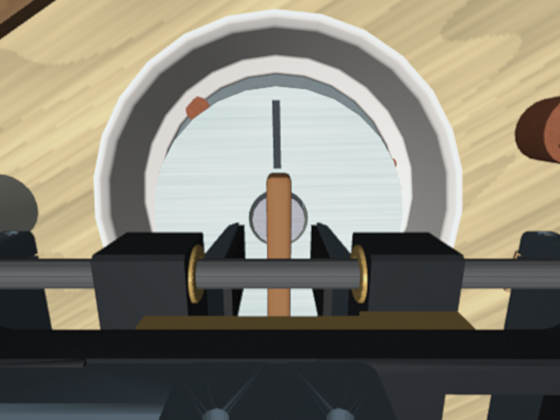

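Released, the bar (279,175–315) lies in line with the rib (276,100–168). I'll retract straight up and check from the side.

```bash
python3 -m pendant '[{"hand":0.6,"tx":0,"ty":0,"tz":-0.02,"spin":0},{"hand":0.6,"tx":0,"ty":0,"tz":-0.05,"spin":0},{"hand":0.6,"tx":0,"ty":0,"tz":-0.09,"spin":0},{"hand":0.6,"tx":0,"ty":0,"tz":-0.12,"spin":0},{"hand":0.6,"tx":0,"ty":0,"tz":-0.12,"spin":0},{"hand":0.6,"tx":0,"ty":0,"tz":-0.12,"spin":0}]'
python3 - <<'E'
from h import *
rel(.5735,.0125,.177,-118.6)
snap('wrist','w13');d=snap('side','s13');snap('top','t13')
cv2.imwrite('pics/s13c.png',cv2.resize(d['img'][130:260,200:370,::-1],None,fx=4,fy=4,interpolation=cv2.INTER_CUBIC))
v,u=np.mgrid[150:240,240:340]; P=world(d,u,v); r=np.hypot(P[...,0]-.5735,P[...,1]-.012);z=P[...,2]
for a,b in((.010,.019),(.03,.09)):
  m=(r>a)&(r<b)&(z<.15); print(m.sum(),np.median(z[m]),z[m].std())
E
python3 ang.py w13
```

```text
time_s: 14.15
eef_pos: [0.5746, 0.0125, 0.2994]
orientation: [-1.578, 2.713, -0.003]
ft_force: [0.0, -0.1, -0.3]
width: 0.397
tx 0.0007 ty 0.0013 tz 0.1224 spin -0.0180 rad (-1.0 deg) | now ang -119.63 pos [0.5746 0.0125 0.2994] tilt [ 3.6e-03 -3.0e-04 -1.0e+00] q6 2.006 t 14.15 [ 0.  -0.1 -0.3] [ 0.01  0.16 -0.02] w 0.397
69 0.12605255447871494 0.0029582429843271465
2065 0.127019766993349 0.009130423973037224
bar 1234 -29.280028769199344 0.20097068817828334
rib [ 96  27   4  41 135] [ 0.62773885 -0.0175247 ] -28.769876581611996 [1.14247581e-06 1.76276117e-04]
```

View pics/s13c.png

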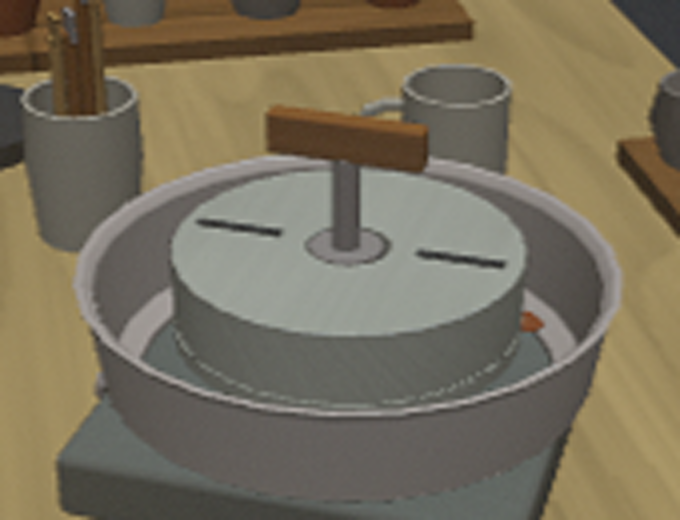

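View pics/w13.png

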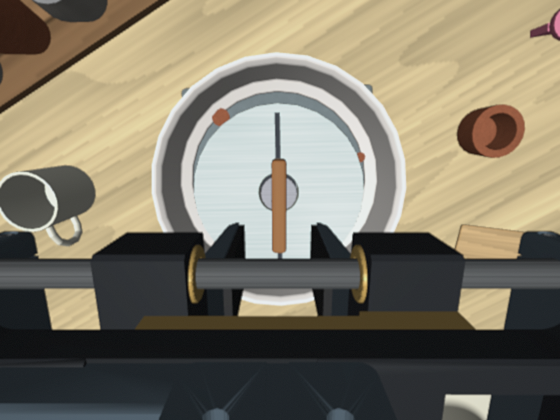

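View pics/t13.png

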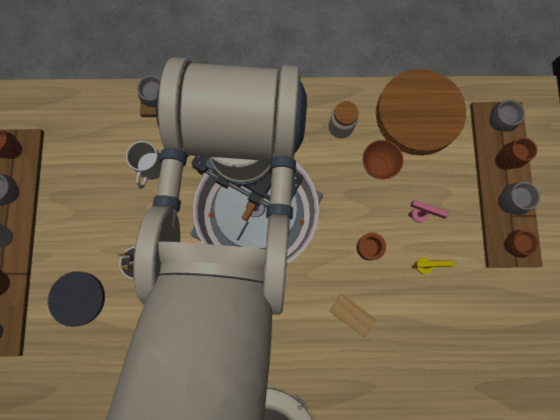

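```bash
python3 -c "
from h import *
print(ticket.close_job())"
```

```text
the job is handed in; nothing more can be done
None
```

The key is locked in the wheel and released, and I handed the job in at about 14.3 s of the 51 s allowed. I gripped the wooden key from the clay pot and aimed the blade at the slot direction seen in the top image. I pressed down, it dropped in with almost no search turning, and I then turned it clockwise to its stop.

**Last checks**
- **Depth:** the collar top measured about 1 mm below the head.
- **Alignment:** the crossbar measured −29.3° and the ribs −28.8°, so they agree within about 1°.
- **Stop:** turning torque rose from about 0.45 to 0.86 N m while the bar barely moved. I then backed off until the torque was near zero, which let the bar come back about 1.5°. I took this as slack, and did not check directly that the rotor stayed on its stop.
- **Surroundings:** the gripper is about 120 mm up and touching nothing. The bowl, mug, pot and both look-alikes appear unmoved in the last images. The arm partly hid the crock from above, but it looks in place from the side.
- **Force:** the highest wrist force I read was about 35 N, when the key bottomed in the slot.

No check failed. The head itself read 0.127 m from the side camera against the stated 0.125 m, which is within the 2 mm calibration.

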